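# Feel the end float of a bobbin winder spindle and leave it centred

### The arm

A 6-joint arm with a two-finger parallel gripper is mounted at the origin on the work surface. World frame = base frame: x ahead of the robot, y to its left, z up, the work surface at z = 0. Lengths are in mm, angles in rad, forces in N, time in s.
With the tool pointing down it reaches from about 350 to 875 mm from the base axis. Payload 4.2 kg.
Tool frame: the origin (TCP) lies between the finger pads; the fingertips stand 17 mm ahead of it and the grasp point (between the pads) lies 2 mm behind it (nose_length is the distance from the TCP to the fingertips, in mm); z points along the fingers, y is the direction in which the jaws open and shut (so a half turn about z gives the same grasp; the last joint's range is limited). The gripper opens to 85 mm and grips with 20 to 120 N. Pads are 22 mm wide; open, the fingers measure 114 mm over their backs; the gripper's body (76 mm by 85 mm) begins 54 mm behind the grasp point. The pads swing forward as they close: fully open they stand 13 mm farther back than shut.
Start: joints at [1.39, 0.385, 0.008, 0, -1.194, -0.259], TCP at [266.065, 565.516, 248.312] pointing down, gripper open.
Joint ranges: [-3.14, 3.14], [-1.21, 2.06], [-1.07, 1.41], [-3.16, 2.05], [-2.99, -0.16], [-3.1, 3.1]. Speed limits (rad/s): [2.79, 2.79, 3.14, 3.14, 3.14, 3.14].

### API

Orientations are given as a unit quaternion [x, y, z, w].
In Python, from bench import * gives the robot as it stands.
- The arm moves only by the tool jog_arm, never from a script. Its argument "increments" is a list of rows, each a list of 4 numbers: the shift along the tool's x, y, z in m, then the turn about the tool's z in degrees. A call has 1 to 10 rows; each row is the pose to reach, as a shift and turn from the pose measured when the call began, along the tool's axes at that moment; what a row does not reach only later rows make up. A row lasts 1/8 s, in which the tool goes at most 62.5 mm and 10.7 degrees, less where a joint would pass 70% of its speed; a pose out of reach is approached as far as the arm can. A call with a gripper value outside its range is refused whole. "hand" is the gripper's target within -1 to 1 (fully open at 1, half-way at 0, shut at -1), set as the call begins (left out, the last holds). The fingers move at their own pace and stop on an object; the grip force is fixed at half the most. Time passes only in rows, so rows that repeat a pose let the fingers close. It gives the time, the measured TCP pose, the force and the opening at its end, in the units of the state.
- read_state(): the state, without advancing time (a new reading comes with each control period).
- get_image(name): name is "side" or "top"; returns the picture (384x512x3 uint8, red, green, blue); there is no depth.
- calibration(name): a dict with "fx", "fy", "cx", "cy" (pixels), "position" and "rotation" of the camera in the world. Camera axes: x right, y up, looking along -z (the intrinsics and any distortion apply to the point x, -y, -z); pixel columns grow to the right and rows downward; lengths in mm; the calibration is good to about 2 mm. A picture is of the moment at which its call begins. calibration takes no time and is no camera call.
- job_done(): hands the job in, once; it reports no verdict.
The state is a dict: "clock": time; "joints": joint angles; "joint_vel": joint speeds; "joint_efforts": joint torques, N m; "position": TCP position; "ee_rot": TCP orientation; "contact_force": force on the tool from outside, world axes, zero at the start; "wrist_torque": the same for the moment, N m; "gripper_width": finger opening in mm.
Only numpy, scipy, OpenCV 4.12 (cv2) and the standard library are available. Lean on these libraries where they do the work, as an engineer would, in place of code of your own. Each camera call takes 0.05 s, during which the arm holds its last target.

### The job

Feel the end float of the bobbin winder's spindle: by its black knob, push the spindle gently in until it rests firmly on its inner stop, then pull it gently out until it rests firmly on its outer stop, without forcing either stop. Then leave the spindle halfway between the two stops, to within a couple of millimetres, let go of it, and leave the things around it where they are.

Things in the scene. Friction and masses are not known exactly. Their poses are not given: they have to be found in the camera images.
- gearbox: the winder's grey gearbox, bolted down: 130 x 120 mm base plate, 90 x 90 mm case, top 101 mm above the bench. Origin at the centre of its underside, z up. The spindle leaves its +x face (45 mm from the origin) and lies level along the gearbox's own x axis, 70 mm above the bench; +x is outward (pull), -x inward (push).
- spindle (a joint): how far the spindle has slid along its axis (m), growing outward; 0 is only nominal. It drags with about 1.5 to 2.5 N, stays where it is left and does not turn. Its travel ends at two hidden stops, the inner somewhere between -17 and -1.5 mm, the outer between +1.5 and +17 mm, 13 to 24 mm apart; they differ every time and can only be felt.
- spindle_nose (a point): middle of the brass ring where the spindle leaves the case, 45 mm from the gearbox's origin, 70 mm above the bench. The two stops behind it are thrust washers that yield about 0.06 mm per newton: 4 to 12 N along the axis for half a second is a firm rest on a stop, 20 N forces it.
- knob_center (a point): centre of the black knob with a red line round it on the spindle's outer end: a cylinder 28 mm in diameter, 28 mm long along the spindle, 137 mm (plus the joint's value) from the gearbox's origin along its x, 70 mm above the bench, free all round. Inward of it the spindle is 10 mm thick with a 42 mm bobbin ending 28 mm short of the knob. Axes as the gearbox's.
- pump_jar: a squat grey jar with a steel cap, 56 mm across, 85 mm tall, origin at the centre of its underside; a bystander, not to be moved
- spray_can: a white spray can, 56 mm across, 150 mm tall, origin at the centre of its underside; a bystander, not to be moved
- driver: a blue-handled screwdriver lying down, 160 mm long, along its own x axis; a bystander, not to be moved
- tag: a lime-yellow plastic tag lying flat, 65 x 32 x 8 mm, origin at the centre of its underside; a bystander, not to be moved

How it is judged (in metres and radians):
On the way, in this order (a step that is already met when the one before it is completed fails the run):
1. the spindle is pushed in and rests on its inner stop with at least 2 N (contact force between spindle_c0 and cage_c0 above 2 N), for 0.1 s.
2. then it is pulled out and rests on its outer stop with at least 2 N (contact force between spindle_c0 and cage_c1 above 2 N), for 0.1 s.
At the end, for the whole second after the job is handed in: the spindle is at rest within 2 mm of the middle between its two stops, and the jar, can, screwdriver and tag are within 15 mm of where they stood (distance between spindle_c0 and carrier_c0 below 0.002 m and velocity of joint spindle between -0.003 and 0.003 m/s and distance of each of pump_jar, spray_can, driver, tag from where it was at the start of the episode below 0.015 m); the robot touches nothing.
It fails at once if a stop is forced: more than 22 N on it (20 N along the axis) (contact force between spindle_c0 and cage_c0 above 22 N or contact force between spindle_c0 and cage_c1 above 22 N).
It fails at once if a bystander is pushed 15 mm or more (distance of any of pump_jar, spray_can, driver, tag from where it was at the start of the episode above 0.015 m).
It also fails if it takes over 72 s, if anything falls off the work surface, if the arm or the gripper's body presses on something with over 40 N, if the wrist force passes 120 N, or if a joint passes its speed limit or range.

## Working session

There is one attempt and no reset: what is moved stays moved. The work goes in short steps, Python scripts to look and compute and a tool call to move; the robot and the scene stay as the last step left them, time stands still between calls to the robot, and variables do not carry over. Pictures are saved under pics/ and viewed, and the job is handed in when it is done.

Besides the shell and the picture viewer there is one more tool, called after "Emit:" as name([rows], argument=value, ...), one row to a line, values as JSON. jog_arm: Moves the arm, as the interface text tells. Its arguments: {"type":"object","properties":{"increments":{"type":"array"},"hand":{"type":"number"}},"required":["increments"]}

```bash
ls; mkdir -p pics
python3 - <<'E'
from bench import *
import cv2
print(read_state())
for n in("side","top"):
    cv2.imwrite(f"pics/{n}0.png",get_image(n)[:,:,::-1]); print(calibration(n))
E
```

```text
pics
{'clock': 0.0, 'joints': array([ 1.38959394e+00,  3.85539446e-01,  6.61020987e-03, -4.99489252e-04,
       -1.19399004e+00, -2.58613222e-01]), 'joint_vel': array([ 8.91467834e-04,  2.45292355e-04,  8.85085274e-04,  3.05332965e-05,
       -1.24588503e-03,  2.50561352e-04]), 'joint_efforts': array([-3.05067770e-04, -3.92290020e+01,  1.88398343e+01,  4.18626308e+00,
       -4.61484102e-03, -1.73795005e-07]), 'position': array([265.84758786, 565.03016992, 247.22568506]), 'ee_rot': array([ 9.75896885e-01, -2.18229442e-01, -1.90877646e-04,  1.06966020e-03]), 'contact_force': array([-1.2935658 , -0.85734105, -0.90464675]), 'wrist_torque': array([-0.0379152 , -0.00065099,  0.01633728]), 'gripper_width': 85.49156583691378}
{'fx': 480.9069572451833, 'fy': 480.9069572451833, 'cx': 248.02869092516048, 'cy': 196.32546528836667, 'position': array([355.40036452, 526.38476074, 694.23022194]), 'rotation': array([-0.07627855,  0.36937385,  0.90238541, -0.2084349 ])}
{'fx': 438.3929888061503, 'fy': 438.3929888061503, 'cx': 262.2082117703719, 'cy': 191.5403567578178, 'position': array([397.21153759, -15.81477082, 948.00385114]), 'rotation': array([ 0.07703703, -0.05960043, -0.70153825,  0.70594416])}
```

View pics/side0.png

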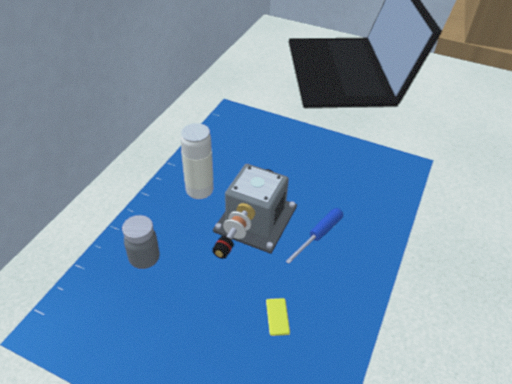

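View pics/top0.png

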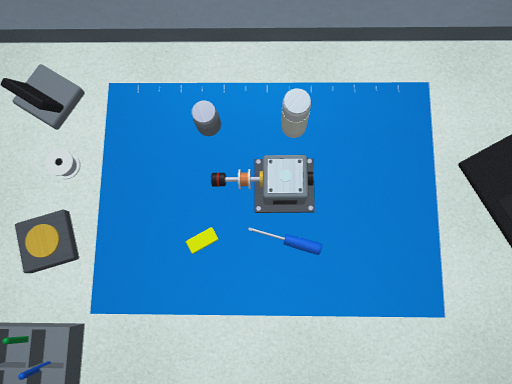

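The side view shows the knob at about (222,247), in front of the gearbox. The top view shows the knob at about (218,180), the case top at about (285,175), the jar at (205,115), the can at (296,105), the tag at (202,240) and the driver at (285,240). I'll zoom in to measure.

```bash
cat > h.py <<'E'
import numpy as np,cv2
from bench import *
from scipy.spatial.transform import Rotation as R
def bp(n,u,v,z):
    c=calibration(n);d=R.from_quat(c["rotation"]).apply([(u-c["cx"])/c["fx"],-(v-c["cy"])/c["fy"],-1])
    p=c["position"];return p+d*(z-p[2])/d[2]
def pj(n,P):
    c=calibration(n);q=R.from_quat(c["rotation"]).inv().apply(np.array(P)-c["position"])
    return c["cx"]+c["fx"]*q[...,0]/-q[...,2],c["cy"]-c["fy"]*q[...,1]/-q[...,2]
E
python3 - <<'E'
from h import *
t=cv2.imread("pics/top0.png");s=cv2.imread("pics/side0.png")
cv2.imwrite("pics/topz.png",cv2.resize(t[145:220,195:325],None,fx=6,fy=6,interpolation=cv2.INTER_CUBIC))
cv2.imwrite("pics/sidez.png",cv2.resize(s[155:265,195:305],None,fx=5,fy=5,interpolation=cv2.INTER_CUBIC))
print(bp("top",218,180,70),bp("top",285,175,101),bp("side",222,247,70),bp("side",258,183,101))
E
```

```text
[593.09978574  97.86755075  70.        ] [596.76201962 -38.99614676 101.        ] [597.78259492  96.54674046  70.        ] [595.67443195 -37.64217499 101.        ]
```

View pics/topz.png

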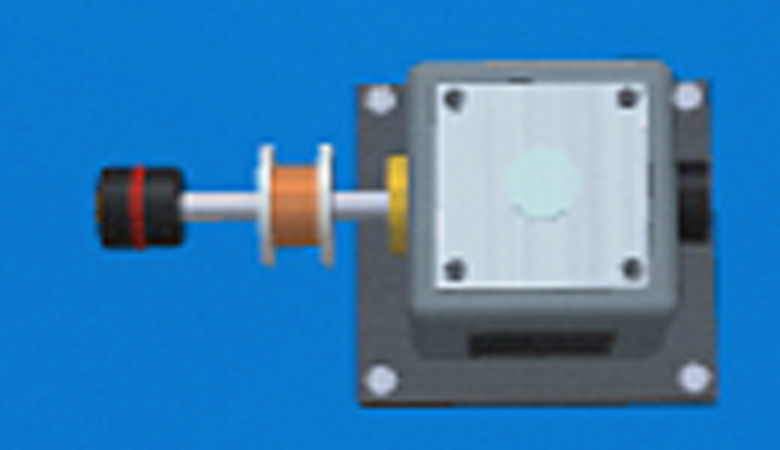

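View pics/sidez.png

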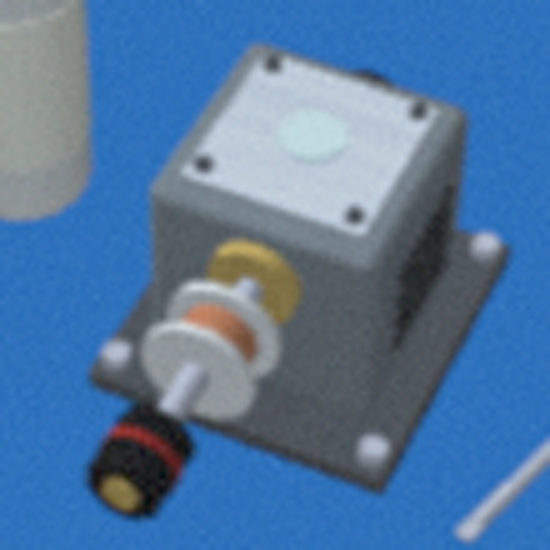

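The top zoom shows the knob spanning (97..185, 167..247), the spindle at row ~205, and the cap screws at (455,98), (627,98), (457,270) and (632,268). The side zoom shows the same layout with clear space round the knob.

Run:
```python
from h import *
f=lambda x,y:((x+.5)/6+195-.5,(y+.5)/6+145-.5)
S=[bp("top",*f(*q),101) for q in[(455,98),(627,98),(457,270),(632,268)]]
print(np.mean(S,0)); 
ax=(S[0]-S[1]+S[2]-S[3]);print("yaw",np.degrees(np.arctan2(ax[1],ax[0])))
ay=(S[0]-S[2]+S[1]-S[3]);print("perp",np.degrees(np.arctan2(ay[1],ay[0])))
# spindle axis from zoomed points
a=bp("top",*f(99,208),70);b=bp("top",*f(390,202),70);print(np.degrees(np.arctan2(*(a-b)[[1,0]])))
B=[bp("top",*f(*q),4) for q in[(380,100),(688,95),(381,380),(694,377)]];print("base",np.mean(B,0));ax=(B[0]-B[1]+B[2]-B[3]);print("yaw",np.degrees(np.arctan2(ax[1],ax[0])))
print("knob",bp("top",*f(141,207),70),bp("top",*f(97,207),70),bp("top",*f(185,207),70),"red",bp("top",*f(139,168+39),75))
g=lambda x,y:((x+.5)/5+195-.5,(y+.5)/5+155-.5)
Ss=[bp("side",*g(*q),101) for q in[(273,64),(418,110),(203,162),(354,215)]];print("side",np.mean(Ss,0),[s.round(0) for s in Ss])
a=Ss[3]-Ss[1]+Ss[2]-Ss[0];print(np.degrees(np.arctan2(a[1],a[0])))
Bs=[bp("side",*g(*q),5) for q in[(116,352),(373,448)]];print(Bs, B)
print("knobside",bp("side",*g(140,460),70))
for nm,n,u,v,z in [("jar","top",203,107,85),("can","top",296,97,150),("tag","top",202,240,8),("dr","top",250,229,10),("dr2","top",321,248,20)]: print(nm,bp(n,u,v,z).round())
st=read_state();print(R.from_quat(st["ee_rot"]).as_matrix().round(3))
```

```text
[596.60940707 -39.05259662 101.        ]
yaw 90.50418502803308
perp 1.0613161751083384
91.39001238086836
base [599.27264919 -39.06968655   4.        ]
yaw 90.95762441990655
knob [595.03259499  97.74977028  70.        ] [594.98443179 112.89012166  70.        ] [595.08071857  82.62187448  70.        ] red [593.90388041  97.78706011  75.        ]
side [598.45676266 -39.43481543 101.        ] [array([627., -68., 101.]), array([570., -69., 101.]), array([627., -11., 101.]), array([569., -11., 101.])]
90.50312722372347
[array([654.70760065,   8.68480006,   5.        ]), array([548.83911926,   7.77706767,   5.        ])] [array([650.85544131,  18.52424982,   4.        ]), array([653.01174158, -95.4818009 ,   4.        ]), array([545.78892795,  17.06058034,   4.        ]), array([547.43448593, -96.38177545,   4.        ])]
knobside [597.28816917  95.37145335  70.        ]
jar [746. 132.  85.]
can [740. -59. 150.]
tag [475. 137.   8.]
dr [499.  34.  10.]
dr2 [ 459. -116.   20.]
[[ 0.905 -0.426 -0.001]
 [-0.426 -0.905 -0.002]
 [ 0.     0.002 -1.   ]]
```

Emit:
jog_arm([
  [0.03,0.018,0,4],
  [0.09,0.05,0,12],
  [0.15,0.085,0,20],
  [0.205,0.117,0,28],
  [0.26,0.148,0,36],
  [0.32,0.18,0,44],
  [0.38,0.215,0,52],
  [0.43,0.245,0,58],
  [0.475,0.27,0,64],
  [0.498,0.283,0,64],
], hand=0.3)

```text
clock: 1.35
position: [596.8, 94.4, 247.2]
ee_rot: [0.711, -0.703, 0.0, 0.001]
contact_force: [-0.8, 1.1, 0.1]
gripper_width: 55.4
```

Emit:
jog_arm([
  [0,0,0,0],
  [0,0,0,0],
])

```text
clock: 1.6
position: [596.4, 94.4, 246.6]
ee_rot: [0.711, -0.703, -0.0, 0.002]
contact_force: [-0.7, -0.1, -0.1]
gripper_width: 55.4
```

Run:
```python
from h import *
st=read_state();M=R.from_quat(st["ee_rot"]).as_matrix();print(st,M.round(3))
cv2.imwrite("pics/top1.png",get_image("top")[:,:,::-1]);
print(M.T@(np.array([596,97,70])-st["position"]))
```

```text
{'clock': 1.6, 'joints': array([ 4.25201693e-01,  3.51547285e-01, -4.72757057e-02,  9.07431632e-04,
       -1.17587368e+00, -4.15142543e-01]), 'joint_vel': array([ 0.02539107, -0.01211736, -0.00176356,  0.00104379,  0.00086399,
        0.0010724 ]), 'joint_efforts': array([-7.45460205e-01, -3.70326662e+01,  1.87482727e+01,  4.18515041e+00,
       -6.30612092e-03,  3.58487407e-03]), 'position': array([596.35703965,  94.36786701, 246.58788619]), 'ee_rot': array([ 7.10776230e-01, -7.03415363e-01, -3.05672440e-04,  1.97099552e-03]), 'contact_force': array([-0.68566441, -0.12593995, -0.13786169]), 'wrist_torque': array([ 0.06433517,  0.01314283, -0.02783756]), 'gripper_width': 55.397324290264635} [[ 0.01  -1.    -0.003]
 [-1.    -0.01  -0.002]
 [ 0.002  0.003 -1.   ]]
[ -3.04862144  -0.24108612 176.58138332]
```

Emit:
jog_arm([
  [-0.003,0,0.03,0],
  [-0.003,0,0.07,0],
  [-0.003,0,0.11,0],
  [-0.003,0,0.14,0],
  [-0.003,0,0.16,0],
  [-0.003,0,0.175,0],
  [-0.003,0,0.178,0],
  [-0.003,0,0.178,0],
])

```text
clock: 2.65
position: [596.0, 98.0, 69.5]
ee_rot: [0.711, -0.703, 0.0, 0.001]
contact_force: [0.4, -0.3, -0.1]
gripper_width: 55.5
```

Run:
```python
from h import *
st=read_state();print(st["contact_force"],st["position"])
t=get_image("top")[:,:,::-1];s=get_image("side")[:,:,::-1]
a=cv2.resize(t[130:220,180:320],(700,450),interpolation=cv2.INTER_CUBIC);cv2.imwrite("pics/t2.png",a)
cv2.imwrite("pics/s2.png",cv2.resize(s[180:300,160:300],(700,600),interpolation=cv2.INTER_CUBIC))
```

```text
[ 0.42172951 -0.25465439 -0.07018456] [596.03568071  98.03438732  69.50210461]
```

View pics/s2.png

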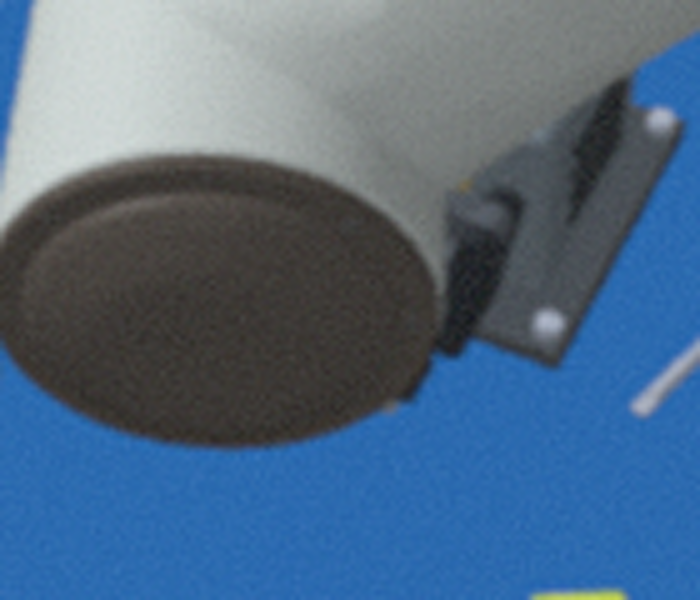

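View pics/t2.png

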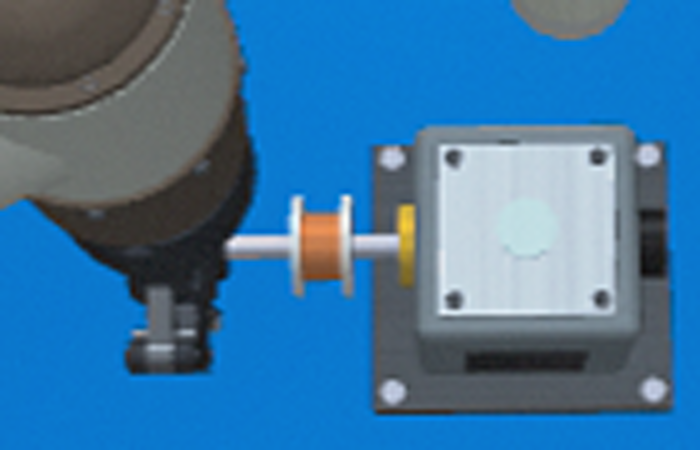

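The gripper hides the knob in both views. The spindle and bobbin still show in the top view, with the bobbin at (295..350, 245), and nothing has been touched. I'll close the fingers.

Emit:
jog_arm([
  [0,0,0,0],
  [0,0,0,0],
  [0,0,0,0],
  [0,0,0,0],
  [0,0,0,0],
  [0,0,0,0],
], hand=-1)

```text
clock: 3.5
position: [594.8, 97.4, 70.9]
ee_rot: [0.711, -0.703, -0.0, 0.002]
contact_force: [-5.3, 0.2, 6.3]
gripper_width: 26.3
```

Emit:
jog_arm([
  [0,0,0,0],
  [0,0,0,0],
])

```text
clock: 3.75
position: [594.7, 97.4, 71.0]
ee_rot: [0.711, -0.703, -0.001, 0.002]
contact_force: [-1.4, 0.0, 1.0]
gripper_width: 26.6
```

Emit:
jog_arm([
  [0.0005,0,0,0],
  [0.001,0,0,0],
  [0.0015,0,0,0],
  [0.002,0,0,0],
  [0.002,0,0,0],
])

```text
clock: 4.38
position: [594.8, 95.4, 71.0]
ee_rot: [0.711, -0.703, -0.001, 0.002]
contact_force: [-1.1, 1.2, 1.0]
gripper_width: 26.0
```

Emit:
jog_arm([
  [0.0005,0,0,0],
  [0.001,0,0,0],
  [0.0015,0,0,0],
  [0.0015,0,0,0],
])

```text
clock: 4.88
position: [594.8, 93.8, 71.0]
ee_rot: [0.711, -0.703, -0.001, 0.002]
contact_force: [-0.8, 1.2, 0.4]
gripper_width: 26.2
```

Emit:
jog_arm([
  [0.0005,0,0,0],
  [0.001,0,0,0],
  [0.0015,0,0,0],
  [0.0015,0,0,0],
])

```text
clock: 5.38
position: [594.8, 92.2, 71.0]
ee_rot: [0.711, -0.703, -0.0, 0.002]
contact_force: [-0.3, 0.5, -0.6]
gripper_width: 26.1
```

Emit:
jog_arm([
  [0.0005,0,0,0],
  [0.001,0,0,0],
  [0.0015,0,0,0],
  [0.0015,0,0,0],
])

```text
clock: 5.88
position: [594.9, 91.7, 71.0]
ee_rot: [0.711, -0.703, -0.001, 0.002]
contact_force: [-2.5, 6.2, 0.8]
gripper_width: 26.3
```

Emit:
jog_arm([
  [0.001,0,0,0],
  [0.0013,0,0,0],
  [0.0013,0,0,0],
  [0.0013,0,0,0],
  [0.0013,0,0,0],
])

```text
clock: 6.5
position: [594.9, 91.6, 71.0]
ee_rot: [0.711, -0.703, -0.001, 0.001]
contact_force: [-2.1, 6.9, 0.9]
gripper_width: 26.3
```

Emit:
jog_arm([
  [0.0015,0,0,0],
  [0.0018,0,0,0],
  [0.0018,0,0,0],
  [0.0018,0,0,0],
  [0.0018,0,0,0],
  [0.0018,0,0,0],
])

```text
clock: 7.25
position: [594.9, 91.5, 71.0]
ee_rot: [0.711, -0.703, -0.002, 0.0]
contact_force: [-2.6, 8.2, -0.0]
gripper_width: 26.1
```

Run:
```python
from h import *
st=read_state();print(st["contact_force"],st["position"])
t=get_image("top")[:,:,::-1];cv2.imwrite("pics/tin.png",t)
```

```text
[-2.57151125  8.23100067 -0.04022002] [594.86467246  91.54218748  71.02654868]
```

Emit:
jog_arm([
  [-0.001,0,0,0],
  [-0.002,0,0,0],
  [-0.0035,0,0,0],
  [-0.005,0,0,0],
  [-0.0065,0,0,0],
  [-0.008,0,0,0],
  [-0.0095,0,0,0],
  [-0.0105,0,0,0],
  [-0.011,0,0,0],
  [-0.011,0,0,0],
])

```text
clock: 8.55
position: [594.6, 102.6, 71.0]
ee_rot: [0.711, -0.703, -0.002, 0.0]
contact_force: [-0.3, -0.4, 0.2]
gripper_width: 26.3
```

Emit:
jog_arm([
  [-0.0005,0,0,0],
  [-0.001,0,0,0],
  [-0.0015,0,0,0],
  [-0.0015,0,0,0],
])

```text
clock: 9.05
position: [594.6, 104.2, 71.0]
ee_rot: [0.711, -0.703, -0.002, 0.0]
contact_force: [-0.3, -1.6, 0.4]
gripper_width: 26.2
```

Emit:
jog_arm([
  [-0.0005,0,0,0],
  [-0.001,0,0,0],
  [-0.0015,0,0,0],
  [-0.0015,0,0,0],
])

```text
clock: 9.55
position: [594.6, 105.8, 71.0]
ee_rot: [0.711, -0.703, -0.002, 0.0]
contact_force: [0.1, -0.3, 0.5]
gripper_width: 26.1
```

Run:
```python
from h import *
a=cv2.imread("pics/tin.png");b=get_image("top")[:,:,::-1];z=cv2.imread("pics/top0.png")
cv2.imwrite("pics/cmp.png",np.vstack([cv2.resize(i[160:200,195:295],(800,190),interpolation=cv2.INTER_CUBIC) for i in (z,a,b)]))
```

```text
(no output)
```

View pics/cmp.png

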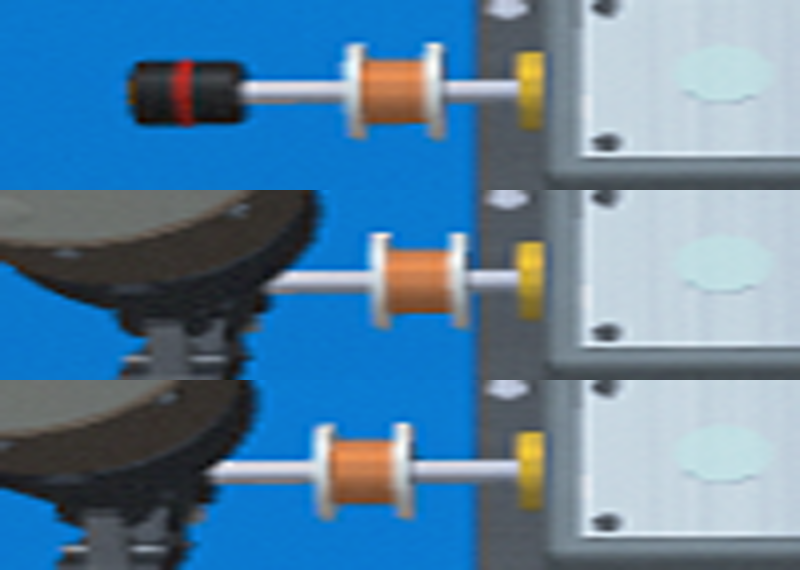

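The three rows show the bobbin centred at x≈393 at the start, ≈419 at the inner stop and ≈363 now. That is about 14 mm, the same as the TCP's travel, so there is no slip.

Emit:
jog_arm([
  [-0.0005,0,0,0],
  [-0.001,0,0,0],
  [-0.0015,0,0,0],
  [-0.0015,0,0,0],
])

```text
clock: 10.1
position: [594.6, 107.3, 71.0]
ee_rot: [0.711, -0.703, -0.002, 0.0]
contact_force: [-0.6, -0.7, 0.6]
gripper_width: 26.1
```

Emit:
jog_arm([
  [-0.0005,0,0,0],
  [-0.001,0,0,0],
  [-0.0015,0,0,0],
  [-0.0015,0,0,0],
])

```text
clock: 10.6
position: [594.6, 108.9, 71.0]
ee_rot: [0.711, -0.703, -0.002, -0.0]
contact_force: [-0.3, -1.6, 0.5]
gripper_width: 26.1
```

Emit:
jog_arm([
  [-0.0005,0,0,0],
  [-0.001,0,0,0],
  [-0.0014,0,0,0],
  [-0.0014,0,0,0],
])

```text
clock: 11.1
position: [594.5, 110.4, 71.0]
ee_rot: [0.711, -0.703, -0.002, -0.0]
contact_force: [-1.3, -0.7, 0.4]
gripper_width: 26.5
```

Emit:
jog_arm([
  [-0.0005,0,0,0],
  [-0.001,0,0,0],
  [-0.0014,0,0,0],
  [-0.0014,0,0,0],
])

```text
clock: 11.6
position: [594.5, 111.9, 71.0]
ee_rot: [0.711, -0.703, -0.002, -0.0]
contact_force: [-0.8, -0.5, 1.4]
gripper_width: 26.3
```

Emit:
jog_arm([
  [-0.0005,0,0,0],
  [-0.001,0,0,0],
  [-0.0013,0,0,0],
  [-0.0013,0,0,0],
])

```text
clock: 12.1
position: [594.5, 113.2, 71.0]
ee_rot: [0.711, -0.703, -0.002, -0.0]
contact_force: [-0.3, -1.5, -0.3]
gripper_width: 26.1
```

Emit:
jog_arm([
  [-0.0005,0,0,0],
  [-0.001,0,0,0],
  [-0.0013,0,0,0],
  [-0.0013,0,0,0],
])

```text
clock: 12.6
position: [594.5, 114.3, 71.0]
ee_rot: [0.711, -0.703, -0.002, 0.0]
contact_force: [0.3, -2.6, -0.2]
gripper_width: 26.1
```

Run:
```python
from h import *
a=cv2.imread("pics/tin.png");b=get_image("top")[:,:,::-1];print(read_state()["contact_force"])
cv2.imwrite("pics/cmp2.png",np.vstack([cv2.resize(i[160:200,195:295],(800,190),interpolation=cv2.INTER_CUBIC) for i in (a,b)]))
```

```text
[ 0.48639266 -3.1297834   0.52144845]
```

View pics/cmp2.png

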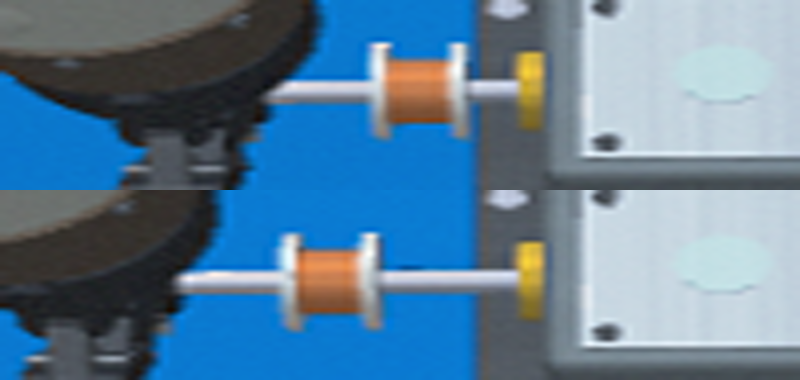

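The bobbin has moved from x≈419 to ≈329, which is 90 px or about 22.6 mm. The TCP has travelled 22.8 mm, so again there is no slip. The force is starting to rise at the outer stop.

Emit:
jog_arm([
  [-0.0005,0,0,0],
  [-0.001,0,0,0],
  [-0.001,0,0,0],
  [-0.001,0,0,0],
])

```text
clock: 13.15
position: [594.5, 114.6, 71.0]
ee_rot: [0.711, -0.703, -0.002, 0.0]
contact_force: [0.3, -5.9, -0.7]
gripper_width: 26.1
```

Emit:
jog_arm([
  [-0.001,0,0,0],
  [-0.0015,0,0,0],
  [-0.0015,0,0,0],
  [-0.0015,0,0,0],
  [-0.0015,0,0,0],
])

```text
clock: 13.78
position: [594.5, 114.7, 71.0]
ee_rot: [0.711, -0.703, -0.001, 0.001]
contact_force: [1.0, -8.0, 0.1]
gripper_width: 26.0
```

Emit:
jog_arm([
  [-0.0015,0,0,0],
  [-0.0017,0,0,0],
  [-0.0017,0,0,0],
  [-0.0017,0,0,0],
  [-0.0017,0,0,0],
])

```text
clock: 14.4
position: [594.5, 114.7, 71.0]
ee_rot: [0.711, -0.703, -0.001, 0.002]
contact_force: [1.4, -8.6, 0.6]
gripper_width: 26.0
```

Run:
```python
from h import *
print(read_state()["contact_force"],read_state()["position"])
cv2.imwrite("pics/tout.png",get_image("top")[:,:,::-1])
```

```text
[ 1.41248383 -8.61624958  0.57962002] [594.47918493 114.73701574  71.01778464]
```

Emit:
jog_arm([
  [0.001,0,0,0],
  [0.0025,0,0,0],
  [0.004,0,0,0],
  [0.0055,0,0,0],
  [0.007,0,0,0],
  [0.0085,0,0,0],
  [0.01,0,0,0],
  [0.011,0,0,0],
  [0.0116,0,0,0],
  [0.0116,0,0,0],
])

```text
clock: 15.7
position: [594.7, 103.0, 71.0]
ee_rot: [0.711, -0.703, -0.001, 0.002]
contact_force: [-1.8, 0.5, 0.1]
gripper_width: 26.3
```

Emit:
jog_arm([
  [0,0,0,0],
  [0,0,0,0],
])

```text
clock: 15.95
position: [594.7, 103.0, 71.0]
ee_rot: [0.711, -0.703, -0.001, 0.002]
contact_force: [-0.6, 1.7, 0.0]
gripper_width: 26.2
```

Emit:
jog_arm([
  [0,0,0,0],
  [0,0,0,0],
  [0,0,0,0],
  [0,0,0,0],
  [0,0,0,0],
  [0,0,0,0],
], hand=0.3)

```text
clock: 16.7
position: [594.7, 103.0, 71.0]
ee_rot: [0.711, -0.703, -0.001, 0.002]
contact_force: [0.6, 0.1, -0.2]
gripper_width: 55.2
```

Run:
```python
from h import *
m=get_image("top")[:,:,::-1];cv2.imwrite("pics/tmid.png",m)
def feat(i):
    h=cv2.cvtColor(np.ascontiguousarray(i[165:195,215:270]),cv2.COLOR_BGR2HSV)
    k=(h[...,0]>5)&(h[...,0]<18)&(h[...,1]>110)&(h[...,2]>120)
    ys,xs=np.nonzero(k);k2=xs<260-215; return xs[k2].mean()+215,k2.sum()
for n in("top0","tin","tout","tmid"):print(n,feat(cv2.imread(f"pics/{n}.png")))
```

```text
top0 (np.float64(243.55555555555554), np.int64(90))
tin (np.float64(246.8409090909091), np.int64(88))
tout (np.float64(235.11111111111111), np.int64(90))
tmid (np.float64(241.0), np.int64(86))
```

The bobbin column is now 241.0, and the midpoint of its two stop positions is 240.98. I'll retreat straight up.

Emit:
jog_arm([
  [0,0,-0.01,0],
  [0,0,-0.03,0],
  [0,0,-0.06,0],
  [0,0,-0.1,0],
  [0,0,-0.14,0],
  [0,0,-0.17,0],
  [0,0,-0.18,0],
  [0,0,-0.18,0],
])

```text
clock: 17.75
position: [595.2, 103.5, 251.2]
ee_rot: [0.711, -0.703, -0.001, 0.002]
contact_force: [-0.1, -0.2, -1.2]
gripper_width: 55.6
```

Emit:
jog_arm([
  [-0.03,0,0,0],
  [-0.08,0,0,0],
  [-0.13,0,0,0],
  [-0.18,0,0,0],
  [-0.2,0,0,0],
  [-0.2,0,0,0],
  [-0.2,0,0,0],
  [-0.2,0,0,0],
])

```text
clock: 18.75
position: [593.1, 302.1, 250.9]
ee_rot: [0.711, -0.704, -0.001, 0.002]
contact_force: [0.7, -0.2, -0.5]
gripper_width: 55.6
```

Run:
```python
from h import *
cv2.imwrite("pics/tend.png",get_image("top")[:,:,::-1])
```

```text
(no output)
```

View pics/tend.png

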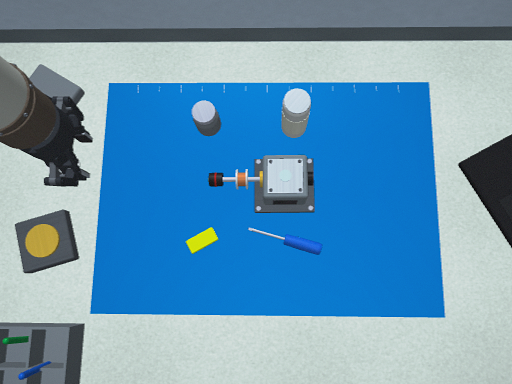

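The arm is clear at the left of the picture. The knob is at (216,180) and the bobbin at (241,179). The jar (205,117), can (296,110), tag (202,240) and driver (285,240) have not moved.

Run:
```python
from bench import *
print(job_done())
```

```text
the job is handed in; nothing more can be done
None
```

The spindle is halfway between its two stops, the gripper has let go, and I handed the job in after about 19 s of robot time.

- **Inner stop:** I gripped the knob and pushed in until it rested firmly, at about 8 N measured at the wrist (this includes the drag). The TCP was then at y = 91.5 mm.
- **Outer stop:** I pulled out until it rested firmly, at about 8.6 N at the wrist. The TCP was then at y = 114.7 mm. The two readings are about 23.2 mm apart, including a little washer yield.
- **Midpoint:** I left the knob at y = 103.0 mm; the calculated middle is 103.1 mm. In the top camera the bobbin sat at column 241.0 after release, against 240.98 for the middle of its two stop positions.
- **Bystanders and arm:** The last top picture shows the jar, can, screwdriver and tag where they started, judged by eye. The arm was clear of everything.

No check failed. The bobbin's movement in the pictures matched the arm's travel while pulling out, so the grip did not slip.

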